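# Wind down the pickle press

### The arm

A 7-joint arm with a two-finger parallel gripper is mounted at the origin on the work surface. World frame = base frame: x ahead of the robot, y to its left, z up, the work surface at z = 0. Lengths are in m, angles in rad, forces in N, time in s.
With the tool pointing down it reaches from about 0.425 to 0.925 m from the base axis. Payload 6.8 kg.
Tool frame: the origin (TCP) lies midway between the tips of the shut fingers; the grasp point (between the pads) lies 19 mm behind it; z points along the fingers, y is the direction in which the jaws open and shut (so a half turn about z gives the same grasp; the last joint's range is limited). The gripper opens to 85 mm and grips with 20 to 120 N. Pads are 22 mm wide; open, the fingers measure 114 mm over their backs; the gripper's body (76 mm by 85 mm) begins 54 mm behind the grasp point. The pads swing forward as they close: fully open they stand 13 mm farther back than shut.
Start: joints at [-1.365, 0.477, 0.022, 1.555, -0.011, 1.109, -0.083], TCP at [0.208, 0.642, 0.231] pointing down, gripper open.
Joint ranges: [-2.96, 2.96], [-0.34, 2.1], [-1.41, 1.46], [0.24, 2.44], [-1.37, 4.51], [0.17, 1.92], [-2.96, 2.96]. Speed limits (rad/s): [2.39, 2.39, 3.14, 3.14, 3.14, 3.14, 3.14].

### API

Orientations are given as a unit quaternion [w, x, y, z].
In Python, from station import readout, eyes, ticket gives the robot as it stands. The module is installed in compiled form; this text tells all that it offers.
- The arm moves only by the shell command python3 -m crank 'ROWS' [FORCE]. ROWS is JSON, a list of rows, each an object of numbers: "jaw": the opening in per cent of the stroke, from 0 (shut) to 100 (fully open); "x", "y", "z": the shift along the tool's x, y, z in mm; "ax", "ay", "az": the turn, a rotation vector about the tool's x, y, z in degrees. In form: [{"jaw": .., "x": .., "y": .., "z": .., "ax": .., "ay": .., "az": ..}, ...]. A call has 1 to 12 rows; each row shifts and turns the commanded pose from where the row before left it, along the tool's axes as they then stand; what a row does not reach is not made up. A row lasts 1/8 s, in which the tool goes at most 62.5 mm and 10.7 degrees, less where a joint would pass 70% of its speed; a pose out of reach is approached as far as the arm can. A call with a gripper value outside its range is refused whole. The fingers move at their own pace and stop on an object; FORCE is the grip in N (left out, the last holds). Time passes only in rows, so rows that do not move let the fingers close. It gives the time, the measured TCP pose, the force and the opening at its end, in the units of the state.
- readout.get_obs(): the state, without advancing time (a new reading comes with each control period).
- eyes.read_camera(name): name is "scene" or "top" or "wrist"; returns (picture, depth): 384x512x3 uint8, red, green, blue; 384x512 float32, m along the optical axis (not along the pixel's ray), 0 where there is no reading.
- eyes.calibration(name): a dict with "fx", "fy", "cx", "cy" (pixels), "R" (3x3) and "t" (3): a world point X has camera coordinates R X + t. Camera axes: x right, y down, z forward; pixel columns grow to the right and rows downward; lengths in m; the calibration is good to about 2 mm. A picture is of the moment at which its call begins: read the wrist's pose just before it. calibration takes no time and is no camera call; for the wrist camera it gives the pose at the moment of the call.
- ticket.hand_in(): hands the job in, once; it reports no verdict.
The state is a dict: "t": time; "q": joint angles; "joint_vel": joint speeds; "joint_torque": joint torques, N m; "eef_pos": TCP position; "tool_rot": TCP orientation; "contact_force": force on the tool from outside, world axes, zero at the start; "torque": the same for the moment, N m; "gripper_width": opening from 0.0 (shut) to 1.0 (fully open).
Only numpy, scipy, OpenCV 4.12 (cv2) and the standard library are available. Lean on these libraries where they do the work, as an engineer would, in place of code of your own. Each camera call takes 0.05 s, during which the arm holds its last target. There are 200 camera calls.

### The job

Wind the pickle press down: with a fingertip push the wings of its green screw round clockwise (seen from above), stroke after stroke, until the white plate inside sits firmly on the cucumbers and the screw will turn no further. Do not take the screw between the fingers, do not lift, tip or shove the press out of its place, and leave the bottle, the chopstick canister and the jar as they stand.

Things in the scene. Friction and masses are not known exactly. Their poses are not given: they have to be found in the camera images.
- press: Pickle press: loose see-through box of cucumbers, white lid, a green clip at each end, rubber feet, about 2.2 kg. Origin: centre of underside; x across (lid 142 mm), y along (lid 212 mm), z up. Lid top at 150 mm, dome in its middle (radius 36 mm) to 156 mm, threaded bush (radius 16 mm) to 161 mm, clips to 154 mm. The wing screw stands at x = y = 0. A sideways push over about 9 N may slide it.
- press_end (a point): A point on the lid's top above its +y end: 106 mm along y and 150 mm up from the press's origin.
- screw (a joint): Angle of the green wing screw (rad), growing clockwise seen from above: 0 with the press plate at its highest, 25.13 at the hard stop, plate on the cucumbers. Screw and plate sink together 6 mm a turn. Starts 9 to 14 rad short of the stop. Turns lightly (0.035 N m, some 1 N at the wings), stays where it is left.
- screw_hub (a point): On the screw's axis at the underside of its green hub; turns and sinks with it; 164 mm above the counter at the stop, higher before (6 mm a turn). x runs along the two wings, z up. Hub: radius 12 mm, 23 mm high. Equal wings along +x and -x, 7 mm thick (8.5 mm at the thumb pads), reach 42 mm from the axis and stand from 3 to 27 mm above this point.
- wing_tip (a point): The end of the +x wing, at mid height: 42 mm from the axis, 15 mm above screw_hub.
- bottle: Brown glass sauce bottle with a red cap, 62 mm across, 190 mm high, upright and loose beside the press. Origin: centre of its underside, z up.
- canister: Steel canister of chopsticks, 76 mm across, 120 mm high, chopsticks to about 218 mm, upright and loose beside the press. Origin: centre of its underside, z up.
- jar: Glass jar with a steel lid and a red label, 68 mm across, 85 mm high, upright and loose beyond the press. Origin: centre of its underside, z up.
There are look-alikes about, which are no part of the job. Leave any pink look-alike of the canister alone.

How it is judged:
At the end, for the whole second after the job is handed in: The screw is within 0.25 rad (14 degrees) of its stop and still, with the plate down on the cucumbers; the press stands level and at rest within 30 mm of its starting place (its lid end within 40 mm); bottle, canister and jar stand upright within 20 mm of where they were (value of joint screw above 24.88 rad and velocity of joint screw between -0.05 and 0.05 rad/s and distance of press from where it was at the start of the episode below 0.03 m and distance of press_end from where it was at the start of the episode below 0.04 m and angle between press's own z axis and vertical below 0.05 rad and linear speed of press below 0.01 m/s and distance of each of bottle, canister, jar from where it was at the start of the episode below 0.02 m and angle between each of bottle, canister, jar's own z axis and vertical below 0.1 rad); the robot touches nothing.
It fails at once if the press is lifted, tipped or shoved out of place (over 8 mm up, 0.12 rad, 30 mm; lid end over 40 mm) (height (world z) of press above 0.008 m or angle between press's own z axis and vertical above 0.12 rad or distance of press from where it was at the start of the episode above 0.03 m or distance of press_end from where it was at the start of the episode above 0.04 m).
It fails at once if the screw is taken between the fingers (the point between the pads comes onto the wings or hub, 4 mm or less from their middle plane, with the fingers touching) (y of the grasp point in the frame of screw_hub between -0.004 and 0.004 m and x of the grasp point in the frame of screw_hub between -0.045 and 0.045 m and z of the grasp point in the frame of screw_hub below 0.037 m and contact force between the fingers and press above 0.3 N).
It fails at once if the bottle, canister or jar is moved over 20 mm or knocked over (distance of any of bottle, canister, jar from where it was at the start of the episode above 0.02 m or angle between any of bottle, canister, jar's own z axis and vertical above 0.3 rad).
It also fails if it takes over 72 s, if anything falls off the work surface, if the arm or the gripper's body presses on something with over 40 N, if the wrist force passes 120 N, or if a joint passes its speed limit or range.

## Working session

There is one attempt and no reset: what is moved stays moved. The work goes in short steps, Python scripts to look and compute and a shell command to move; the robot and the scene stay as the last step left them, time stands still between calls to the robot, and variables do not carry over. Pictures are saved under pics/ and viewed, about 8 in all and at most 12, crops included, and the job is handed in when it is done.

```bash
mkdir -p pics; cat > h.py <<'E'
import numpy as np, cv2
from station import readout, eyes, ticket
def snap(n,f):
    p,d=eyes.read_camera(n); c=eyes.calibration(n)
    cv2.imwrite('pics/%s.png'%f,p[:,:,::-1]); np.savez('pics/%s.npz'%f,p=p,d=d,**{k:np.array(v) for k,v in c.items()})
    return p,d,c
def world(d,c):
    v,u=np.mgrid[:d.shape[0],:d.shape[1]]
    P=np.stack([(u-c['cx'])/c['fx']*d,(v-c['cy'])/c['fy']*d,d],-1)
    return (P-np.array(c['t']))@np.array(c['R'])
E
python3 - <<'E'
from h import *
a=snap('scene','s0');b=snap('top','t0')
print(readout.get_obs())
for n in('scene','top'):
    c=eyes.calibration(n);print(n,c['fx'],-np.array(c['R']).T@np.array(c['t']))
cv2.imwrite('pics/st0.png',np.vstack([cv2.resize(x[0],(400,300))[:,:,::-1] for x in(a,b)]))
E
```

```text
{'t': 0.1, 'q': array([-1.36513351,  0.47771298,  0.02237232,  1.55636378, -0.01149975,
        1.10932059, -0.08308004]), 'joint_vel': array([ 0.0010325 , -0.0014148 ,  0.00016243, -0.00289519, -0.00066897,
        0.0013726 ,  0.0016197 ]), 'joint_torque': array([ 4.38554707e-03, -5.97764289e+01,  1.61360878e+00, -2.81956279e+01,
        1.28063301e-02,  5.02771174e-03, -3.63557581e-05]), 'eef_pos': array([0.20819252, 0.64151616, 0.23042179]), 'tool_rot': array([-6.33853725e-05,  1.56231890e-01,  9.87720048e-01, -8.35653963e-04]), 'contact_force': array([ 0.48535983, -0.71527941, -0.43240909]), 'torque': array([ 0.01091502,  0.00869543, -0.01930717]), 'gripper_width': 1.0000573920580391}
scene 416.04051347912923 [1.19345638 0.06619166 1.0264204 ]
top 347.38683607124204 [0.44711857 0.01866332 0.89165795]
```

View pics/s0.png

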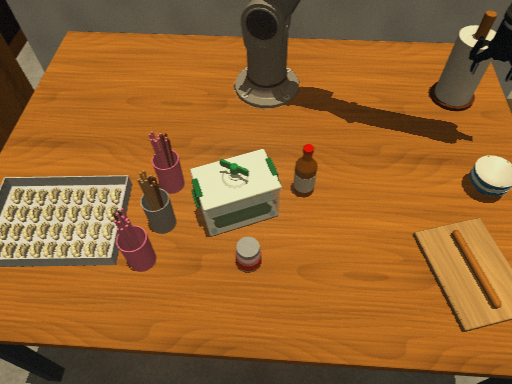

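View pics/t0.png

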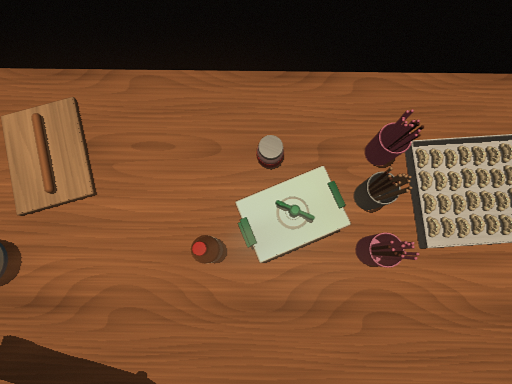

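The scene view shows the white press at (236,190) with a green wing screw at (235,168), the bottle at (305,172), the jar at (248,255), and a grey canister at (157,208) between two pink look-alikes. In the top view the screw is at (294,210), the bottle at (205,249), the jar at (270,150), the grey steel canister at (380,190), and the pink ones at (390,145) and (385,248). The press is the only one of its kind.

```bash
python3 - <<'E'
from h import *
def load(f):
    z=np.load('pics/%s.npz'%f); return z['p'],z['d'],{k:z[k] for k in('fx','fy','cx','cy','R','t')}
for f,roi in(('t0',(230,165,355,265)),('s0',(185,145,290,240))):
    p,d,c=load(f);W=world(d,c);hsv=cv2.cvtColor(p,cv2.COLOR_RGB2HSV)
    m=cv2.inRange(hsv,(50,90,30),(90,255,255));k=np.zeros_like(m);k[roi[1]:roi[3],roi[0]:roi[2]]=1;m=m*k
    n,l,s,ce=cv2.connectedComponentsWithStats(m)
    for i in range(1,n):
        if s[i,4]<25: continue
        P=W[(l==i)&(d>0)];P=P[P[:,2]>.12]
        print(f,ce[i].round(),s[i,4],'med',np.median(P,0).round(4),'zpct',np.percentile(P[:,2],[10,50,95]).round(4))
        e=np.cov(P[:,:2].T);w,v=np.linalg.eigh(e);print('   dir',np.degrees(np.arctan2(v[1,1],v[0,1])).round(1),'extent',np.ptp((P[:,:2]-P[:,:2].mean(0))@v[:,1]).round(4), 'mid',(P[:,:2].mean(0)).round(4))
    if f=='t0':
        q=(W[...,2]>.14)&(W[...,2]<.153)&(k>0)
        r=cv2.minAreaRect(W[q][:,:2].astype(np.float32));print('lid',r,np.median(W[q][:,2]))
        for nm,(u,v) in dict(bottle=(200,249),jar=(270,143),can=(382,180)).items():
            print(nm,W[v,u].round(3))
        k2=(W[...,2]>.17)&(k>0);print('above .17',W[k2].mean(0),W[k2].min(0),W[k2].max(0),k2.sum())
E
```

```text
t0 [336. 194.] 172 med [ 0.5783 -0.147   0.1543] zpct [0.1528 0.1543 0.1564]
   dir -156.0 extent 0.0577 mid [ 0.5785 -0.1472]
t0 [293. 209.] 148 med [ 0.5387 -0.0506  0.2021] zpct [0.1989 0.2021 0.2049]
   dir 67.2 extent 0.0798 mid [ 0.5384 -0.0505]
t0 [243. 223.] 79 med [0.5149 0.0497 0.1545] zpct [0.1531 0.1545 0.1571]
   dir -146.1 extent 0.0221 mid [0.5144 0.0493]
lid ((0.5381474494934082, -0.05301888287067413), (0.14219880104064941, 0.22198627889156342), 23.36817741394043) 0.15038835167598005
bottle [0.457 0.135 0.19 ]
jar [ 0.714 -0.006  0.083]
can [ 0.606 -0.24   0.174]
above .17 [ 0.52191609 -0.04053711  0.31164646] [ 0.44711857 -0.09114554  0.17885564] [0.55580236 0.01866332 0.89165795] 314
s0 [234. 167.] 131 med [ 0.5429 -0.0504  0.1993] zpct [0.1885 0.1993 0.2042]
   dir 66.2 extent 0.0818 mid [ 0.5411 -0.0501]
s0 [271. 166.] 85 med [0.4987 0.0419 0.153 ] zpct [0.1505 0.153  0.1556]
   dir -157.2 extent 0.0595 mid [0.4978 0.0419]
s0 [196. 190.] 143 med [ 0.5803 -0.1463  0.1528] zpct [0.1498 0.1528 0.1554]
   dir -156.1 extent 0.0567 mid [ 0.5801 -0.146 ]
```

```bash
python3 -m crank '[{"jaw":0,"z":-30,"az":-9},{"jaw":0,"z":-30,"az":-9},{"jaw":0,"x":-18,"y":-42},{"jaw":0,"x":-18,"y":-42},{"jaw":0,"x":-18,"y":-42},{"jaw":0,"x":-18,"y":-42},{"jaw":0,"x":-18,"y":-42},{"jaw":0,"x":-18,"y":-42},{"jaw":0,"x":-18,"y":-42},{"jaw":0,"x":-18,"y":-42},{"jaw":0},{"jaw":0}]'
```

```text
schema error: expected keys jaw, x, y, z, ax, ay, az
```

```bash
python3 -m crank '[{"jaw":0,"x":0,"y":0,"z":-30,"ax":0,"ay":0,"az":-9},{"jaw":0,"x":0,"y":0,"z":-30,"ax":0,"ay":0,"az":-9},{"jaw":0,"x":-18,"y":-42,"z":0,"ax":0,"ay":0,"az":0},{"jaw":0,"x":-18,"y":-42,"z":0,"ax":0,"ay":0,"az":0},{"jaw":0,"x":-18,"y":-42,"z":0,"ax":0,"ay":0,"az":0},{"jaw":0,"x":-18,"y":-42,"z":0,"ax":0,"ay":0,"az":0},{"jaw":0,"x":-18,"y":-42,"z":0,"ax":0,"ay":0,"az":0},{"jaw":0,"x":-18,"y":-42,"z":0,"ax":0,"ay":0,"az":0},{"jaw":0,"x":-18,"y":-42,"z":0,"ax":0,"ay":0,"az":0},{"jaw":0,"x":-18,"y":-42,"z":0,"ax":0,"ay":0,"az":0},{"jaw":0,"x":0,"y":0,"z":0,"ax":0,"ay":0,"az":0},{"jaw":0,"x":0,"y":0,"z":0,"ax":0,"ay":0,"az":0}]'; python3 -c "
from h import *;print(readout.get_obs()['q'])"
```

```text
t: 1.6
eef_pos: [0.3521, 0.3065, 0.2912]
tool_rot: [-0.0, -0.0, 1.0, 0.0]
contact_force: [0.3, 0.0, 0.4]
gripper_width: -0.001
[-0.94569155  0.0676036   0.10153877  1.96317145 -0.00809592  1.11116984
  0.73040179]
```

```bash
python3 -m crank '[{"jaw":0,"x":-19,"y":-43,"z":0,"ax":0,"ay":0,"az":0},{"jaw":0,"x":-19,"y":-43,"z":0,"ax":0,"ay":0,"az":0},{"jaw":0,"x":-19,"y":-43,"z":0,"ax":0,"ay":0,"az":0},{"jaw":0,"x":-19,"y":-43,"z":0,"ax":0,"ay":0,"az":0},{"jaw":0,"x":-19,"y":-43,"z":0,"ax":0,"ay":0,"az":0},{"jaw":0,"x":-19,"y":-43,"z":0,"ax":0,"ay":0,"az":0},{"jaw":0,"x":-20,"y":-43,"z":0,"ax":0,"ay":0,"az":0},{"jaw":0,"x":-20,"y":-43,"z":0,"ax":0,"ay":0,"az":0},{"jaw":0,"x":0,"y":0,"z":0,"ax":0,"ay":0,"az":0},{"jaw":0,"x":0,"y":0,"z":0,"ax":0,"ay":0,"az":0}]'; python3 - <<'E'
from h import *
p,d,c=snap('wrist','w1');o=readout.get_obs();print(o['q'].round(3),o['eef_pos'],o['contact_force'])
W=world(d,c);m=cv2.inRange(cv2.cvtColor(p,cv2.COLOR_RGB2HSV),(50,90,30),(90,255,255))
n,l,s,ce=cv2.connectedComponentsWithStats(m)
for i in range(1,n):
    if s[i,4]<60: continue
    P=W[(l==i)&(d>0)];T=P[P[:,2]>np.percentile(P[:,2],60)]
    r=cv2.minAreaRect(T[:,:2].astype(np.float32));print(ce[i].round(),s[i,4],np.median(P,0).round(4),np.percentile(P[:,2],[5,50,90,97]).round(4),r)
print(-np.array(c['R']).T@np.array(c['t']))
E
```

```text
t: 2.85
eef_pos: [0.5067, -0.0362, 0.2909]
tool_rot: [-0.0, -0.001, 1.0, 0.0]
contact_force: [-0.1, 0.6, -0.1]
gripper_width: 0.001
[-0.483  0.143  0.485  1.9   -0.074  1.117  1.605] [ 0.5065481  -0.03582094  0.29096505] [0.06506515 0.66313457 0.18478995]
[338. 168.] 1057 [0.4943 0.0401 0.1529] [0.1515 0.1529 0.1538 0.1541] ((0.4963090717792511, 0.04033428430557251), (0.057112157344818115, 0.014228064566850662), 23.428308486938477)
[219. 224.] 1357 [ 0.5292 -0.0594  0.1978] [0.1837 0.1978 0.2022 0.203 ] ((0.5246548652648926, -0.0549292266368866), (0.041220638900995255, 0.061265263706445694), 26.398048400878906)
[136. 251.] 835 [ 0.5767 -0.1475  0.1527] [0.1515 0.1527 0.1536 0.154 ] ((0.5780009627342224, -0.14765700697898865), (0.05774707347154617, 0.014639648608863354), 22.62491798400879)
[272. 243.] 64 [ 0.5472 -0.0211  0.1939] [0.1875 0.1939 0.2961 0.2971] ((0.5242360234260559, -0.024007320404052734), (0.05044230818748474, 0.006198890972882509), 9.1124849319458)
[ 0.43241647 -0.03651418  0.4325546 ]
```

View pics/w1.png

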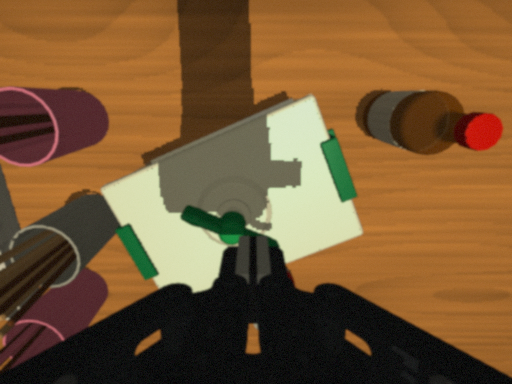

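The wrist view shows the screw hub at (232,225), clips at (338,168) and (138,251), and the shut fingertips at (253,240) beside the wing. All three views put the axis at about (0.538, -0.0525), with the wings at about 67° and their tops at 203 mm. That leaves roughly 13 rad to go. I'll lower the fingertip to z = 175 mm between the wings, then orbit clockwise at a radius of 36 mm.

```bash
python3 -m crank '[{"jaw":0,"x":0,"y":0,"z":40,"ax":0,"ay":0,"az":0},{"jaw":0,"x":0,"y":0,"z":40,"ax":0,"ay":0,"az":0},{"jaw":0,"x":0,"y":0,"z":35,"ax":0,"ay":0,"az":0},{"jaw":0,"x":0,"y":0,"z":0,"ax":0,"ay":0,"az":0},{"jaw":0,"x":0,"y":0,"z":0,"ax":0,"ay":0,"az":0}]'
python3 -m crank '[{"jaw":0,"x":-5.5,"y":7.7,"z":0,"ax":0,"ay":0,"az":0},{"jaw":0,"x":-7.3,"y":6,"z":0,"ax":0,"ay":0,"az":0},{"jaw":0,"x":-8.6,"y":3.9,"z":0,"ax":0,"ay":0,"az":0},{"jaw":0,"x":-9.3,"y":1.6,"z":0,"ax":0,"ay":0,"az":0},{"jaw":0,"x":-9.4,"y":-0.9,"z":0,"ax":0,"ay":0,"az":0},{"jaw":0,"x":-8.8,"y":-3.3,"z":0,"ax":0,"ay":0,"az":0}]'
python3 - <<'E'
from h import *
p,d,c=snap('scene','s2');o=readout.get_obs();print(o['q'].round(3),o['eef_pos'],o['contact_force'])
cv2.imwrite('pics/s2c.png',cv2.resize(p[120:250,140:330],None,fx=4,fy=4)[:,:,::-1])
E
```

```text
t: 3.52
eef_pos: [0.5074, -0.037, 0.1775]
tool_rot: [0.001, -0.001, 1.0, 0.0]
contact_force: [-0.0, -0.3, 0.3]
gripper_width: 0.001
t: 4.28
eef_pos: [0.5558, -0.0229, 0.176]
tool_rot: [-0.0, -0.0, 1.0, 0.0]
contact_force: [-1.5, 0.4, 0.3]
gripper_width: -0.0
[-0.428  0.368  0.451  1.919 -0.201  0.898  1.693] [ 0.55706514 -0.02355792  0.17623268] [ 0.0450535   0.178336   -0.92173238]
```

View pics/s2c.png

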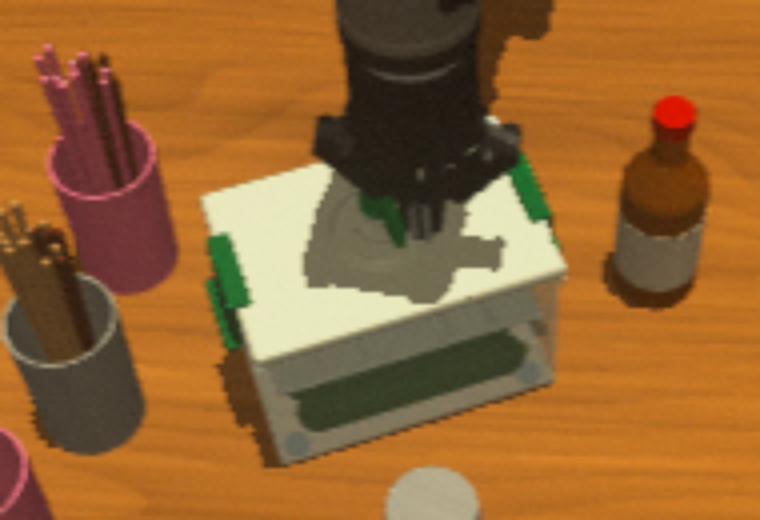

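The wing at (400,230) is being pushed ahead of the fingertips at (425,215), and the press hasn't moved. One full turn more is safe, since at least 476° remain.

```bash
python3 -m crank '[{"jaw":0,"x":-7.7,"y":-5.5,"z":0,"ax":0,"ay":0,"az":0},{"jaw":0,"x":-6,"y":-7.3,"z":0,"ax":0,"ay":0,"az":0},{"jaw":0,"x":-3.9,"y":-8.6,"z":0,"ax":0,"ay":0,"az":0},{"jaw":0,"x":-1.6,"y":-9.3,"z":0,"ax":0,"ay":0,"az":0},{"jaw":0,"x":0.9,"y":-9.4,"z":0,"ax":0,"ay":0,"az":0},{"jaw":0,"x":3.3,"y":-8.8,"z":0,"ax":0,"ay":0,"az":0},{"jaw":0,"x":5.5,"y":-7.7,"z":0,"ax":0,"ay":0,"az":0},{"jaw":0,"x":7.3,"y":-6,"z":0,"ax":0,"ay":0,"az":0},{"jaw":0,"x":8.6,"y":-3.9,"z":0,"ax":0,"ay":0,"az":0},{"jaw":0,"x":9.3,"y":-1.6,"z":0,"ax":0,"ay":0,"az":0},{"jaw":0,"x":9.4,"y":0.9,"z":0,"ax":0,"ay":0,"az":0},{"jaw":0,"x":8.8,"y":3.3,"z":0,"ax":0,"ay":0,"az":0}]'
python3 -m crank '[{"jaw":0,"x":7.7,"y":5.5,"z":0,"ax":0,"ay":0,"az":0},{"jaw":0,"x":6,"y":7.3,"z":0,"ax":0,"ay":0,"az":0},{"jaw":0,"x":3.9,"y":8.6,"z":0,"ax":0,"ay":0,"az":0},{"jaw":0,"x":1.6,"y":9.3,"z":0,"ax":0,"ay":0,"az":0},{"jaw":0,"x":-0.9,"y":9.4,"z":0,"ax":0,"ay":0,"az":0},{"jaw":0,"x":-3.3,"y":8.8,"z":0,"ax":0,"ay":0,"az":0},{"jaw":0,"x":-5.5,"y":7.7,"z":0,"ax":0,"ay":0,"az":0},{"jaw":0,"x":-7.3,"y":6,"z":0,"ax":0,"ay":0,"az":0},{"jaw":0,"x":-8.6,"y":3.9,"z":0,"ax":0,"ay":0,"az":0},{"jaw":0,"x":-9.3,"y":1.6,"z":0,"ax":0,"ay":0,"az":0},{"jaw":0,"x":-9.4,"y":-0.9,"z":0,"ax":0,"ay":0,"az":0},{"jaw":0,"x":-8.8,"y":-3.3,"z":0,"ax":0,"ay":0,"az":0}]'
cat > chk.py <<'E'
import sys
from h import *
o=readout.get_obs();p,d,c=snap('scene',sys.argv[1]);W=world(d,c)
print('tcp',o['eef_pos'].round(4),'F',o['contact_force'].round(1),'T',o['torque'].round(2))
m=cv2.inRange(cv2.cvtColor(p,cv2.COLOR_RGB2HSV),(50,90,30),(90,255,255))>0
q=m&(W[...,2]>.168)&(np.hypot(W[...,0]-.538,W[...,1]+.0525)<.05)
P=W[q]
if len(P)>10:
    w,v=np.linalg.eigh(np.cov(P[:,:2].T));print('wing',len(P),P.mean(0).round(4),'dir',np.degrees(np.arctan2(v[1,1],v[0,1])).round(1)%180,'z95',np.percentile(P[:,2],95).round(4))
for sgn,nm in((1,'clip+'),(-1,'clip-')):
    g=np.array([.538,-.0525])+sgn*np.array([-.0405,.0943])
    q=m&(abs(W[...,2]-.152)<.006)&(np.hypot(*(W[...,:2]-g).transpose(2,0,1))<.05)
    if q.sum()>20: print(nm,W[q].mean(0).round(4),q.sum())
E
python3 chk.py s3
```

```text
t: 5.82
eef_pos: [0.521, -0.0868, 0.1764]
tool_rot: [0.0, -0.0, 1.0, -0.0]
contact_force: [0.8, 0.5, -0.2]
gripper_width: -0.003
t: 7.32
eef_pos: [0.5562, -0.0228, 0.1762]
tool_rot: [-0.0, -0.0, 1.0, 0.0]
contact_force: [-1.0, 0.6, 1.2]
gripper_width: 0.002
tcp [ 0.5562 -0.0228  0.1762] F [-1.   0.6  1.2] T [ 0.08  0.25 -0.07]
wing 72 [ 0.5571 -0.0449  0.1876] dir 38.19999999999999 z95 0.1977
clip+ [0.5028 0.0442 0.153 ] 71
clip- [ 0.5802 -0.1457  0.1525] 102
```

```bash
python3 -m crank '[{"jaw":0,"x":-7.7,"y":-5.5,"z":0,"ax":0,"ay":0,"az":0},{"jaw":0,"x":-6,"y":-7.3,"z":0,"ax":0,"ay":0,"az":0},{"jaw":0,"x":-3.9,"y":-8.6,"z":0,"ax":0,"ay":0,"az":0},{"jaw":0,"x":-1.6,"y":-9.3,"z":0,"ax":0,"ay":0,"az":0},{"jaw":0,"x":0.9,"y":-9.4,"z":0,"ax":0,"ay":0,"az":0},{"jaw":0,"x":3.3,"y":-8.8,"z":0,"ax":0,"ay":0,"az":0},{"jaw":0,"x":5.5,"y":-7.7,"z":0,"ax":0,"ay":0,"az":0},{"jaw":0,"x":7.3,"y":-6,"z":0,"ax":0,"ay":0,"az":0},{"jaw":0,"x":8.6,"y":-3.9,"z":0,"ax":0,"ay":0,"az":0}]'
python3 chk.py s4
python3 -m crank '[{"jaw":0,"x":9.3,"y":-1.6,"z":0,"ax":0,"ay":0,"az":0}]'
python3 -m crank '[{"jaw":0,"x":4.7,"y":0.2,"z":0,"ax":0,"ay":0,"az":0}]'
python3 -m crank '[{"jaw":0,"x":0,"y":0,"z":0,"ax":0,"ay":0,"az":0}]'
python3 chk.py s5
```

```text
t: 8.5
eef_pos: [0.5486, -0.0898, 0.1764]
tool_rot: [0.0, -0.0, 1.0, -0.0]
contact_force: [1.7, 0.4, -0.1]
gripper_width: 0.001
tcp [ 0.5486 -0.0898  0.1764] F [ 1.7  0.4 -0.1] T [ 0.1  -0.24  0.  ]
wing 183 [ 0.5422 -0.0432  0.1851] dir 84.9 z95 0.1941
clip+ [0.4981 0.0419 0.1532] 85
clip- [ 0.5858 -0.1434  0.1529] 80
t: 8.68
eef_pos: [0.5399, -0.0909, 0.1765]
tool_rot: [0.0, -0.0, 1.0, -0.0]
contact_force: [1.1, 0.2, -0.3]
gripper_width: 0.001
t: 8.8
eef_pos: [0.5345, -0.0908, 0.1763]
tool_rot: [0.0, -0.0, 1.0, 0.0]
contact_force: [1.5, -0.3, -0.2]
gripper_width: -0.002
t: 8.93
eef_pos: [0.5346, -0.0906, 0.1763]
tool_rot: [-0.0, -0.0, 1.0, 0.0]
contact_force: [-0.1, -0.0, -0.1]
gripper_width: -0.003
tcp [ 0.5346 -0.0906  0.1763] F [-0.1 -0.  -0.1] T [-0.04  0.02  0.02]
wing 160 [ 0.5451 -0.0457  0.1857] dir 59.1 z95 0.1943
clip+ [0.4978 0.0419 0.1529] 85
clip- [ 0.5837 -0.1445  0.1528] 92
```

```bash
python3 -m crank '[{"jaw":0,"x":4.7,"y":0.7,"z":0,"ax":0,"ay":0,"az":0},{"jaw":0,"x":8.8,"y":3.3,"z":0,"ax":0,"ay":0,"az":0}]' | grep -E 'force|eef'
for i in 1; do python3 -m crank '[{"jaw":0,"x":3.9,"y":2.7,"z":0,"ax":0,"ay":0,"az":0}]' | grep -E 'force|eef'; done
python3 -m crank '[{"jaw":0,"x":3.9,"y":2.8,"z":0,"ax":0,"ay":0,"az":0}]' | grep -E 'force|eef'
python3 -m crank '[{"jaw":0,"x":3,"y":3.6,"z":0,"ax":0,"ay":0,"az":0}]' | grep -E 'force|eef'
python3 chk.py s6
```

```text
eef_pos: [0.5217, -0.0868, 0.1763]
contact_force: [0.6, -0.3, -0.2]
eef_pos: [0.5169, -0.0839, 0.1762]
contact_force: [1.5, -0.9, -0.4]
eef_pos: [0.5134, -0.0811, 0.1763]
contact_force: [0.1, -1.1, 0.8]
eef_pos: [0.5105, -0.0775, 0.1763]
contact_force: [0.9, -0.1, 0.6]
tcp [ 0.5105 -0.0775  0.1763] F [ 0.9 -0.1  0.6] T [-0.14 -0.2   0.02]
wing 114 [ 0.5458 -0.0501  0.1873] dir 11.699999999999989 z95 0.1938
clip+ [0.4977 0.0419 0.1527] 85
clip- [ 0.5805 -0.1456  0.1526] 103
```

```bash
cat > ok.py <<'E'
import sys
from h import *
o=readout.get_obs();f=o['contact_force'];print(o['eef_pos'].round(4),f.round(1));sys.exit(int(np.hypot(f[0],f[1])>4.5))
E
python3 -m crank '[{"jaw":0,"x":3,"y":3.7,"z":0,"ax":0,"ay":0,"az":0}]' >/dev/null && python3 ok.py &&
python3 -m crank '[{"jaw":0,"x":3.9,"y":8.6,"z":0,"ax":0,"ay":0,"az":0}]' >/dev/null && python3 ok.py &&
python3 -m crank '[{"jaw":0,"x":1.6,"y":9.3,"z":0,"ax":0,"ay":0,"az":0}]' >/dev/null && python3 ok.py &&
python3 -m crank '[{"jaw":0,"x":-0.9,"y":9.4,"z":0,"ax":0,"ay":0,"az":0}]' >/dev/null && python3 ok.py &&
python3 -m crank '[{"jaw":0,"x":-3.3,"y":8.8,"z":0,"ax":0,"ay":0,"az":0}]' >/dev/null && python3 ok.py &&
python3 -m crank '[{"jaw":0,"x":-5.5,"y":7.7,"z":0,"ax":0,"ay":0,"az":0}]' >/dev/null && python3 ok.py &&
python3 -m crank '[{"jaw":0,"x":-7.3,"y":6,"z":0,"ax":0,"ay":0,"az":0}]' >/dev/null && python3 ok.py
python3 chk.py s7
```

```text
[ 0.5077 -0.0739  0.1763] [ 0.3 -0.7  0. ]
[ 0.5037 -0.0654  0.1763] [ 1.3 -1.1 -0.2]
[ 0.5018 -0.0555  0.1762] [ 0.5 -1.1 -0.4]
[ 0.5028 -0.0458  0.1762] [-0.3 -1.5 -0.4]
[ 0.5064 -0.0369  0.1762] [-0.2 -1.   0.2]
[ 0.5121 -0.0293  0.1762] [-0.4 -1.3  0.1]
[ 0.5196 -0.0234  0.1762] [-0.9 -1.4  0. ]
tcp [ 0.5196 -0.0234  0.1762] F [-0.9 -1.4  0. ] T [-0.2   0.17  0.04]
wing 213 [ 0.5409 -0.0507  0.1835] dir 96.6 z95 0.1921
clip+ [0.4983 0.042  0.1533] 86
clip- [ 0.5804 -0.1456  0.1525] 101
```

```bash

python3 -m crank '[{"jaw":0,"x":-8.6,"y":3.9,"z":0,"ax":0,"ay":0,"az":0}]' >/dev/null && python3 ok.py &&
python3 -m crank '[{"jaw":0,"x":-9.3,"y":1.6,"z":0,"ax":0,"ay":0,"az":0}]' >/dev/null && python3 ok.py &&
python3 -m crank '[{"jaw":0,"x":-4.7,"y":-0.2,"z":0,"ax":0,"ay":0,"az":0}]' >/dev/null && python3 ok.py &&
python3 -m crank '[{"jaw":0,"x":-4.7,"y":-0.7,"z":0,"ax":0,"ay":0,"az":0}]' >/dev/null && python3 ok.py &&
python3 -m crank '[{"jaw":0,"x":-3,"y":-0.9,"z":0,"ax":0,"ay":0,"az":0}]' >/dev/null && python3 ok.py &&
python3 -m crank '[{"jaw":0,"x":-3,"y":-1.1,"z":0,"ax":0,"ay":0,"az":0}]' >/dev/null && python3 ok.py &&
python3 -m crank '[{"jaw":0,"x":-2.8,"y":-1.3,"z":0,"ax":0,"ay":0,"az":0}]' >/dev/null && python3 ok.py &&
python3 -m crank '[{"jaw":0,"x":-2.7,"y":-1.6,"z":0,"ax":0,"ay":0,"az":0}]' >/dev/null && python3 ok.py &&
python3 -m crank '[{"jaw":0,"x":-1.7,"y":-1.2,"z":0,"ax":0,"ay":0,"az":0}]' >/dev/null && python3 ok.py 
python3 chk.py s8
```

```text
[ 0.5278 -0.0202  0.1761] [-1.2 -0.9 -0.3]
[ 0.5376 -0.0184  0.1762] [-2.  -0.4 -0.4]
[ 0.5425 -0.0187  0.1762] [-1.1 -0.6 -0.1]
[ 0.5467 -0.0196  0.1761] [-1.  -0.1  0.4]
[ 0.5498 -0.0205  0.1762] [-1.1 -0.1 -0.6]
[ 0.5527 -0.0216  0.1763] [-0.7  0.6 -0.6]
[ 0.5556 -0.0228  0.1764] [-1.2  0.7  0. ]
[ 0.5583 -0.0244  0.1764] [-0.1 -0.  -0.1]
[ 0.5592 -0.0251  0.1761] [-5.3  3.8  2.4]
tcp [ 0.5592 -0.0251  0.1761] F [-5.3  3.8  2.4] T [ 0.81  1.07 -0.04]
wing 63 [ 0.5585 -0.0452  0.1832] dir 31.099999999999994 z95 0.1921
clip+ [0.5016 0.0438 0.153 ] 74
clip- [ 0.5804 -0.1456  0.1528] 102
```

The force jumped to 6.5 N with the fingertip at 52°, where I expected the stop. I'll back off, rise, move aside and check.

```bash

python3 -m crank '[{"jaw":0,"x":3,"y":9,"z":0,"ax":0,"ay":0,"az":0},{"jaw":0,"x":0,"y":0,"z":-40,"ax":0,"ay":0,"az":0},{"jaw":0,"x":0,"y":0,"z":-40,"ax":0,"ay":0,"az":0},{"jaw":0,"x":0,"y":0,"z":-40,"ax":0,"ay":0,"az":0},{"jaw":0,"x":20,"y":40,"z":0,"ax":0,"ay":0,"az":0},{"jaw":0,"x":20,"y":40,"z":0,"ax":0,"ay":0,"az":0},{"jaw":0,"x":20,"y":40,"z":0,"ax":0,"ay":0,"az":0},{"jaw":0,"x":20,"y":40,"z":0,"ax":0,"ay":0,"az":0},{"jaw":0,"x":20,"y":40,"z":0,"ax":0,"ay":0,"az":0},{"jaw":0,"x":20,"y":40,"z":0,"ax":0,"ay":0,"az":0},{"jaw":0,"x":0,"y":0,"z":0,"ax":0,"ay":0,"az":0},{"jaw":0,"x":0,"y":0,"z":0,"ax":0,"ay":0,"az":0}]'
python3 chk.py s9
python3 - <<'E'
from h import *
p,d,c=snap('top','t9');W=world(d,c);z=np.load('pics/t0.npz');p0=z['p']
W0=world(z['d'],c)
for nm,w,P in(('before',W0,p0),('after',W,p)):
    hsv=cv2.cvtColor(P,cv2.COLOR_RGB2HSV);m=cv2.inRange(hsv,(50,90,30),(90,255,255))>0
    a=np.hypot(w[...,0]-.538,w[...,1]+.0525)<.05
    Q=w[m&a&(w[...,2]>.165)];e,v=np.linalg.eigh(np.cov(Q[:,:2].T));print(nm,'wing',Q.mean(0).round(4),np.degrees(np.arctan2(v[1,1],v[0,1]))%180,'z',np.median(Q[:,2]).round(4))
    r=np.hypot(w[...,0]-.538,w[...,1]+.0525)<.15
    q=r&(abs(w[...,2]-.1505)<.004);print(' lid',cv2.minAreaRect(w[q][:,:2].astype(np.float32)))
    for n,(x,y,h0,h1) in dict(bottle=(.457,.135,.17,.2),jar=(.714,-.006,.07,.09),can=(.606,-.24,.1,.125)).items():
        q=(np.hypot(w[...,0]-x,w[...,1]-y)<.05)&(w[...,2]>h0)&(w[...,2]<h1);print(' ',n,w[q].mean(0).round(4),q.sum())
cv2.imwrite('pics/fin.png',np.hstack([cv2.resize(x[110:290,180:430],None,fx=1.6,fy=1.6) for x in(p0,p)])[:,:,::-1])
E
```

```text
t: 13.25
eef_pos: [0.4371, 0.2231, 0.2965]
tool_rot: [0.001, -0.0, 1.0, 0.0]
contact_force: [-0.1, -0.3, 0.1]
gripper_width: -0.004
tcp [0.4371 0.2231 0.2965] F [-0.1 -0.3  0.1] T [-0.04 -0.04 -0.04]
wing 112 [ 0.5427 -0.0506  0.1856] dir 23.69999999999999 z95 0.1913
clip+ [0.4978 0.0421 0.1526] 84
clip- [ 0.5805 -0.1457  0.1529] 101
before wing [ 0.5384 -0.0505  0.2019] 67.21817856147595 z 0.2021
 lid ((0.5379423499107361, -0.05293220281600952), (0.14188872277736664, 0.2222588211297989), 23.537185668945312)
  bottle [0.4586 0.1368 0.1897] 175
  jar [ 0.704  -0.0065  0.085 ] 485
  can [ 0.5977 -0.2446  0.1138] 263
after wing [ 0.5422 -0.0509  0.1893] 24.855698845737038 z 0.1895
 lid ((0.5378729701042175, -0.05271567404270172), (0.14179456233978271, 0.22189591825008392), 23.40374183654785)
  bottle [0.4586 0.1367 0.1897] 176
  jar [ 0.704  -0.0065  0.0849] 486
  can [ 0.5983 -0.2456  0.1139] 266
```

View pics/fin.png

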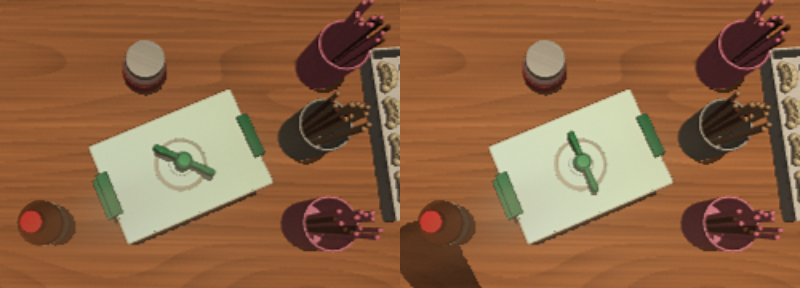

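View pics/s9.png

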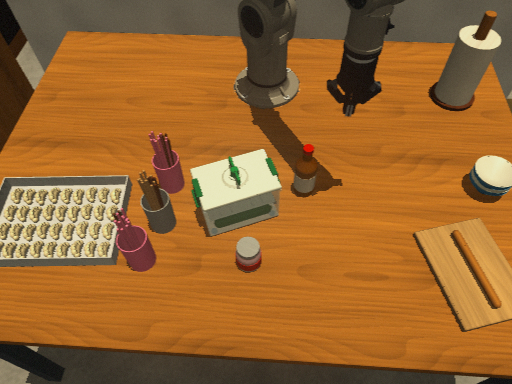

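```bash
python3 -c "
from station import ticket;print(ticket.hand_in())"
```

```text
the job is handed in; nothing more can be done
None
```

I wound the press down to its stop and handed the job in; no verdict was reported. I set the shut fingertips down between the wings and pushed one wing round clockwise, a little over two turns in all. At about 13 rad the sideways force jumped from about 1 N to 6.5 N, so I stopped, backed off, rose and moved the arm clear.

**Last checks:**
- **Screw:** it sank 12.6 mm, about 13.2 rad. Its wing tops are at about 191 mm, which is the height given for the stop. The wings now lie at about 24°, parallel to the press's x axis at about 23°.
- **Press:** the lid centre moved less than 1 mm and still stands level.
- **Bottle, canister and jar:** all three are upright. The bottle and jar readings agree within 0.1 mm, and the canister's within about 1 mm.
- **Robot:** it touches nothing, and the clock stood at about 13.4 s.

**Disagreement:** one wing reading of 31° as the force jumped was off because the gripper partly hid the wing. With the arm out of the way, the two cameras read 23.7° and 24.9°.

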